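# Start the power strop: bolt, extractor, start button

## Robot

A 7-joint arm with a two-finger parallel gripper is mounted at the origin on the work surface. World frame = base frame: x ahead of the robot, y to its left, z up, the work surface at z = 0. Lengths are in mm, angles in rad, forces in N, time in s.
With the tool pointing down it reaches from about 400 to 850 mm from the base axis. Payload 4.4 kg.
Tool frame: the origin (TCP) lies midway between the tips of the shut fingers; the grasp point (between the pads) lies 19 mm behind it; z points along the fingers, y is the direction in which the jaws open and shut (so a half turn about z gives the same grasp; the last joint's range is limited). The gripper opens to 94 mm and grips with 3 to 60 N. Pads are 16 mm wide; open, the fingers measure 119 mm over their backs; the gripper's body (75 mm by 177 mm) begins 78 mm behind the grasp point.
Start: joints at [-0.066, 0.628, 0.038, 1.517, -0.027, 0.996, -0.02], TCP at [650.014, 0.028, 205.478] pointing down, gripper open.
Joint ranges: [-3.06, 3.06], [-0.37, 2.12], [-1.25, 1.32], [0.18, 2.47], [-1.1, 4.24], [0.23, 1.98], [-2.94, 2.94]. Speed limits (rad/s): [2.57, 2.57, 3.14, 3.14, 3.14, 3.14, 3.14].

## Interface

Orientations are given as a unit quaternion [w, x, y, z].
In Python, from plant import readout, optics, env, find_in, masks_of, pinpoint gives the robot as it stands.
- The arm moves only by the shell command python3 -m inch 'ROWS' [FORCE]. ROWS is text: rows parted by semicolons, each of 7 numbers parted by spaces: the shift along the tool's x, y, z in m, then the turn, a rotation vector about the tool's x, y, z in degrees, then the opening, from 0 (shut) to 1 (fully open). A call has 1 to 20 rows; each row shifts and turns the pose as measured when the row begins, along the tool's axes as they then stand; what a row does not reach is not made up. A row lasts 1/8 s, in which the tool goes at most 62.5 mm and 10.7 degrees, less where a joint would pass 70% of its speed; a pose out of reach is approached as far as the arm can. A call is refused whole if a number of a shift passes 0.0625 or a number of a turn 10.7, either way. A call with a gripper value outside its range is refused whole. The fingers move at their own pace and stop on an object; FORCE is the grip in N (left out, the last holds). Time passes only in rows, so rows that do not move let the fingers close. It gives the time, the measured TCP pose, the force and the opening at its end, in the units of the state.
- readout.read_state(): the state, without advancing time (a new reading comes with each control period).
- optics.capture(name): name is "scene" or "side" or "wrist"; returns a dict with "image" (384x512x3 uint8, red, green, blue), "depth" (384x512 float32, mm along the optical axis (not along the pixel's ray), 0 where there is no reading), "intrinsics" (3x3 intrinsics, pixels), "position" and "orientation" of the camera in the world; the wrist camera has in their place "tool_from_camera" (4x4, takes a point from camera to tool coordinates, whose origin is the TCP and whose axes are the flange's). Camera axes: x right, y up, looking along -z (the intrinsics and any distortion apply to the point x, -y, -z); pixel columns grow to the right and rows downward; lengths in mm; the calibration is good to about 2 mm. A picture is of the moment at which its call begins: read the wrist's pose just before it.
- env.job_done(): hands the job in, once; it reports no verdict.
Trained networks look in a picture, given as the dict that the camera call returned (one of the last four; its "shot" number tells which), for a name from the list of things; names that differ only in an ending like _2 or _b are one class to them, and where a whole thing is asked for, a point or a joint stands for the part that bears it (a point fixed in the world has none). Each returns a list of dicts, best first, with "p" (0 to 1); they miss things now and then, are a little off and sometimes report something else, mostly with a low value. They report only what shows in the picture. A call takes as long as a camera call. They do not tell look-alikes from the thing itself.
- find_in(picture, query): "centre" ([x, y, z] in mm, in world coordinates, good to about 4 mm: the middle of the surface that is visible of it).
- masks_of(picture, query): "mask" (384x512 bool, what is visible of it).
- pinpoint(picture, query): "centre" ([x, y, z] in mm, in world coordinates, good to about 4 mm: a listed point, or the origin of a listed thing).
The state is a dict: "time": time; "joint_positions": joint angles; "dq": joint speeds; "joint_efforts": joint torques, N m; "eef_pos": TCP position; "eef_rot": TCP orientation; "wrist_force": force on the tool from outside, world axes, zero at the start; "wrist_torque": the same for the moment, N m; "finger_gap": finger opening in mm.
Only numpy, scipy, OpenCV 4.12 (cv2) and the standard library are available. Lean on these libraries where they do the work, as an engineer would, in place of code of your own. Each camera call takes 0.05 s, during which the arm holds its last target.

## Task

Get the flat-disc power strop running for the carving class. First push the steel guard bolt fully home towards the disc, then press the long bar key on the black pendant lying on the table all the way down (it stays down), and last press the round start button on the strop's deck all the way down and let it come up again. Do not press the square stop button or the pendant's small round key, leave the pendant lying where it is without picking it up, and leave everything else on the table alone.

Things in the scene. Friction and masses are not known exactly. Their poses are not given: they have to be found in the camera images.
- strop: the power strop, a grey machine 440 mm long (x) and 240 mm wide (y), fixed to the table. Origin: centre of its underside, on the table; x points from the control deck (robot's side) to the disc, y left, z up. The half at x < 0 is the flat control deck, its top 50 mm above the table; the half at x > 0 is the disc housing, 70 mm high, with a horizontal honing disc of 196 mm diameter, its hub up to 94 mm, and a steel guard rail (top 90 mm) along the housing's sides and far edge.
- bolt (a joint): travel of the guard bolt along the strop's +x, m: 0 = fully drawn back (towards the robot), 0.035 = fully home against its stop. It starts between 0 and 0.008, slides with about 3 N friction and stays where it is left.
- bolt_top (a point): top centre of the guard bolt's upright steel knob, a round post 18 mm in diameter that stands on the middle line of the deck, its top 84 mm above the table and 34 mm above the deck; moves with the bolt. Axes as the strop's. The bolt's rod and guide lie on its +x (disc) side; its -x side, to be pushed on, is clear.
- start (a joint): how far the start button is down, m: 0 = up, 0.007 = fully down; a spring returns it (3.5 N when fully down).
- start_top (a point): top centre of the start button: round mushroom head 36 mm in diameter, grey, on the deck's near left corner (strop frame x -165, y +70 mm), top 66 mm above the table; it is pressed straight down.
- stop (a joint): how far the stop button is down, m (same spring and travel as the start button). Leave it.
- stop_top (a point): top centre of the stop button: square, 28 mm, grey, on the deck's near right corner (strop frame x -165, y -70 mm), top 66 mm above the table.
- pendant: the loose black pendant control of the dust extractor, 150 x 70 x 30 mm, 0.3 to 0.6 kg, lying flat on the table to the left or right of the strop. Origin: centre of its underside; x along its length, z up.
- longkey (a joint): how far the long bar key is down, m: 0 = up, 0.006 = fully down (still 2 mm proud of its case then). It moves with about 2 N friction, and stays where it is left; starts between 0 and 0.001.
- longkey_top (a point): top centre of the long bar key: grey, 18 mm (pendant's x) by 42 mm (y), at x -42 mm on the pendant (the end nearer the robot), top 38 mm above the table when up; pressed straight down. Axes as the pendant's.
- roundkey (a joint): how far the pendant's small round key is down, m (travel and friction as the long key). Leave it.
- roundkey_top (a point): top centre of the small round key: grey, 22 mm in diameter, at x +42 mm on the pendant (the end away from the robot), top 38 mm above the table.
- tray: bystander: open wooden tray of pencils, 160 x 90 x 50 mm, on the other side of the strop from the pendant. Origin: centre of its underside.
- compound_bar: bystander: loose pale bar of honing compound, 70 x 28 x 22 mm, lying on the strop's deck to the left of the bolt. Origin: centre of its underside.
- gouge: bystander: small carving gouge with wooden handle, 142 mm long, 22 mm thick, lying beyond the pendant's far end. Origin: underside, at its middle.
- paddle: bystander: flat wooden strop paddle, 220 x 55 x 22 mm, lying near right. Origin: centre of its underside.
- bark: bystander: slab of bark, 220 x 65 x 33 mm, near left. Origin: centre of its underside.
Mind the look-alikes: they are no part of the job. Of the things shaped like the pendant, the black one is meant.

How it is judged:
By the outcome, as a careful person would: the job done as asked, in the order asked, and still so for the second after the job is handed in, with the robot touching nothing.
It also fails if it takes over 58 s, if anything falls off the work surface, if the arm or the gripper's body presses on something with over 40 N, if the wrist force passes 120 N, or if a joint passes its speed limit or range.

## Working session

There is one attempt and no reset: what is moved stays moved. The work goes in short steps, Python scripts to look and compute and a shell command to move; the robot and the scene stay as the last step left them, time stands still between calls to the robot, and variables do not carry over. Pictures are saved under pics/ and viewed, and the job is handed in when it is done.

```bash
ls; mkdir -p pics
python3 - <<'E'
from plant import readout, optics, env, find_in, masks_of, pinpoint
import cv2
s=readout.read_state(); print(s)
for n in ["scene","side"]:
    p=optics.capture(n); cv2.imwrite(f"pics/{n}0.png",cv2.resize(p["image"][:,:,::-1],(800,600)))
    print(n,p["position"],p["orientation"],p["intrinsics"])
    for q in ["strop","bolt_top","start_top","stop_top","longkey_top","roundkey_top","pendant"]:
        print(q,[(round(d["p"],2),[round(float(v)) for v in d["centre"]]) for d in pinpoint(p,q)][:4])
E
```

```text
pics
{'time': 0.0, 'joint_positions': array([-0.06581639,  0.62932736,  0.0384996 ,  1.51829898, -0.02697719,
        0.9963313 , -0.02000453]), 'dq': array([ 1.65993800e-03,  4.37000764e-05,  6.14748324e-04, -1.64868917e-03,
       -5.29459877e-04,  2.53893807e-03,  1.08373223e-03]), 'joint_efforts': array([ 1.05774864e-04, -5.49729431e+01,  1.14371493e+00, -1.86633307e+01,
       -5.21096285e-02,  2.37884105e-02,  1.36332897e-04]), 'eef_pos': array([ 6.49356811e+02, -1.15071345e-03,  2.04589444e+02]), 'eef_rot': array([-6.25490472e-04,  7.07113833e-01,  7.07099127e-01, -6.78626704e-04]), 'wrist_force': array([ 0.20556975, -0.65541632,  0.58779684]), 'wrist_torque': array([-0.06452095, -0.0124157 , -0.05066024]), 'finger_gap': 94.19294493170587}
scene [ 937.5131597  -787.45472694 1018.2299308 ] [0.89779645 0.36264333 0.0901035  0.23309377] [[478.72692666   0.         249.03761118]
 [  0.         478.72692666 185.55690063]
 [  0.           0.           1.        ]]
strop [(0.64, [666, 19, -2])]
bolt_top [(0.55, [594, 19, 84])]
start_top [(0.59, [505, 88, 66])]
stop_top [(0.63, [505, 
[... 174 characters left out ...]
1, [327, -142, -3]), (0.53, [543, 340, 6])]
side [ 286.07001374 1461.01053104  932.90921942] [-0.0747539  -0.03353022  0.49867397  0.86290895] [[493.57094075   0.         255.72580962]
 [  0.         493.57094075 184.59223109]
 [  0.           0.           1.        ]]
strop [(0.69, [586, 333, 40]), (0.57, [675, 18, 1])]
bolt_top [(0.39, [593, 16, 81])]
start_top [(0.59, [504, 89, 65])]
stop_top [(0.39, [510, -49, 66])]
longkey_top [(0.65, [500, 343, 40]), (0.62, [284, 231, 37]), (0.55, [291, -117, 36])]
roundkey_top [(0.6, [342, 167, 38]), (0.59, [587, 335, 40]), (0.48, [363, -166, 38]), (0.19, [334, -430, -1])]
pendant [(0.82, [307, 203, 0]), (0.71, [544, 339, -3]), (0.65, [328, -139, 0])]
```

View pics/scene0.png

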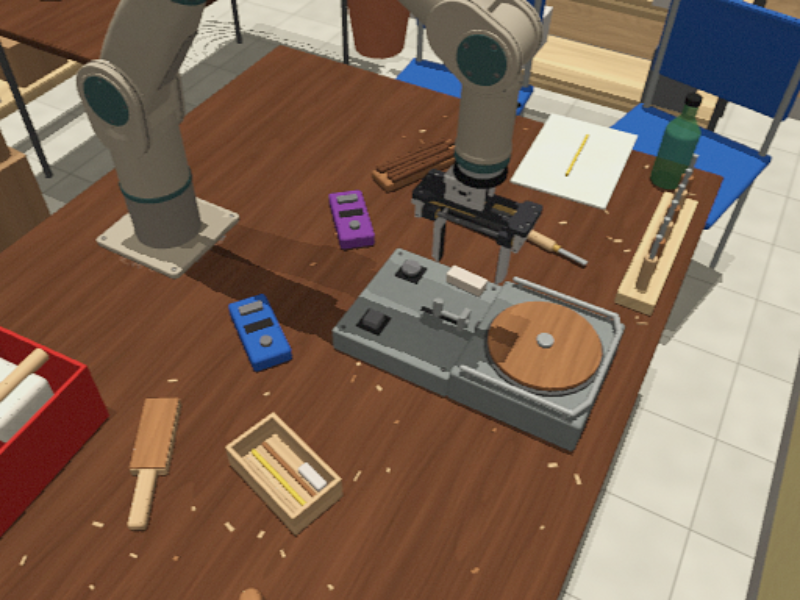

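View pics/side0.png

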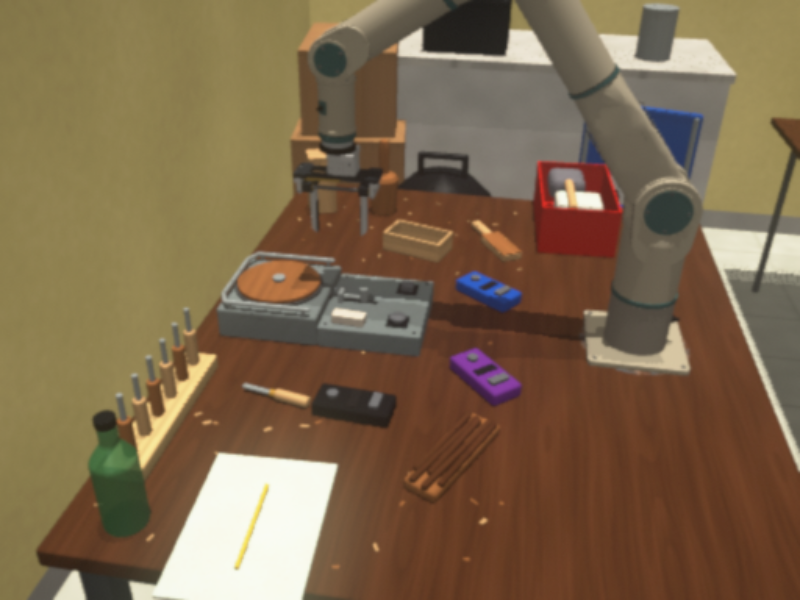

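Candidates for the pendant: purple at side (485,375), blue at (488,290), black at (354,404). The description says black, with the bar key on its right-hand end at (376,400), nearer the robot. Next I'll check that in a crop and take a wrist view.

Run:
```python
from plant import readout, optics, env, find_in, masks_of, pinpoint
import cv2
p=optics.capture("side"); im=p["image"][:,:,::-1]
cv2.imwrite("pics/crop1.png",cv2.resize(im[225:300,140:280],(800,430),interpolation=cv2.INTER_CUBIC))
p=optics.capture("wrist"); cv2.imwrite("pics/w1.png",p["image"][:,:,::-1]); print(p["tool_from_camera"],p["intrinsics"])
```

```text
[[ 8.07259012e-04  9.68507130e-01  2.48984512e-01  7.15674011e+01]
 [ 9.99999674e-01 -7.79456794e-04 -2.10251175e-04 -8.28753718e-01]
 [-9.55709259e-06  2.48984601e-01 -9.68507444e-01 -1.78523353e+02]
 [ 0.00000000e+00  0.00000000e+00  0.00000000e+00  1.00000000e+00]] [[272.99114683   0.         248.86393254]
 [  0.         272.99114683 191.52220608]
 [  0.           0.           1.        ]]
```

View pics/crop1.png

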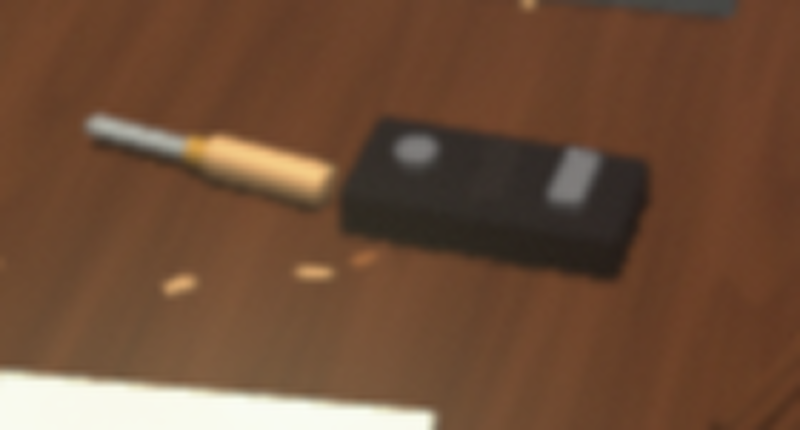

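View pics/w1.png

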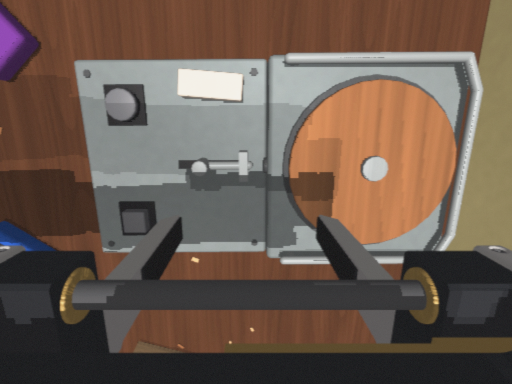

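The crop confirms the black pendant, with its bar key on the robot-side end at (575,178). In the wrist view I see the bolt knob at (199,167), the start button at (121,104), the square stop at (136,220) and the compound bar at (210,84). Now I'll get their 3D positions.

```bash
cat > h.py <<'E'
from plant import readout, optics, env, find_in, masks_of, pinpoint
import cv2, numpy as np
from scipy.spatial.transform import Rotation as R
def wrist():
    s=readout.read_state(); p=optics.capture("wrist")
    T=np.eye(4); q=s["eef_rot"]; T[:3,:3]=R.from_quat([q[1],q[2],q[3],q[0]]).as_matrix(); T[:3,3]=s["eef_pos"]
    return p, T@p["tool_from_camera"]
def cloud(p,M):
    K=p["intrinsics"]; d=p["depth"]; v,u=np.mgrid[:384,:512]
    P=np.stack([(u-K[0,2])/K[0,0]*d,-(v-K[1,2])/K[1,1]*d,-d],-1)
    return P@M[:3,:3].T+M[:3,3]
def at(p,M,u,v,z):
    K=p["intrinsics"]; r=M[:3,:3]@np.array([(u-K[0,2])/K[0,0],-(v-K[1,2])/K[1,1],-1]); return M[:3,3]+r*(z-M[2,3])/r[2]
def ests(p,qs):
    for q in qs: print(q,[(round(d["p"],2),[round(float(v),1) for v in d["centre"]]) for d in pinpoint(p,q)][:3])
E
python3 - <<'E'
from h import *
p,M=wrist(); C=cloud(p,M)
for n,u,v,z in [("knob",199,167,84),("start",121,104,66),("stop",136,221,66),("hub",375,168,94),("deckL",80,62,50),("deckR",103,250,50)]:
    print(n,at(p,M,u,v,z).round(1),C[v,u].round(1))
ests(p,["strop","bolt_top","start_top","stop_top"])
# segmentation of knob by height
m=(C[...,2]>78)&(C[...,0]<620)&(C[...,0]>560)&(abs(C[...,1]-20)<25)&(p["depth"]>0)
v,u=np.nonzero(m);print(m.sum(),u.min(),u.max(),v.min(),v.max(),C[m].mean(0),C[m].min(0),C[m].max(0))
m=(abs(C[...,2]-66)<5)&(C[...,0]<540)&(C[...,0]>460)&(p["depth"]>0)
for sgn in(1,-1):
    k=m&(sgn*(C[...,1]-20)>0); print(k.sum(),C[k].mean(0),C[k].min(0),C[k].max(0))
E
```

```text
knob [593.9  22.5  84. ] [593.9  22.4  83.6]
start [507.1  90.1  66. ] [506.9  90.2  65.6]
stop [509.7 -47.9  66. ] [509.4 -48.1  65.4]
hub [784.6  23.2  94. ] [784.9  23.1  93.4]
deckL [459.  136.2  50. ] [458.  136.5  48.3]
deckR [454.3 -95.1  50. ] [453.9 -95.5  49.2]
strop [(0.72, [672.3, 17.3, 3.2])]
bolt_top [(0.82, [596.5, 16.3, 84.6])]
start_top [(0.85, [505.4, 87.9, 65.7])]
stop_top [(0.58, [505.4, -50.5, 67.3])]
18275 0 206 160 383 [600.01807089  20.98411406 311.00597148] [570.26117672  -4.99340376  78.15423539] [619.99605472  34.20330284 343.51303732]
844 [505.7080252   90.15303476  64.95930315] [487.68825408  72.9471082   61.00246628] [522.22721821 107.31501668  67.5596645 ]
503 [506.5273787  -48.96383174  65.02832469] [491.97188314 -63.65520135  61.0579528 ] [519.8742245  -35.48118075  67.25346896]
```

```bash
python3 -m inch '0.010 -0.048 0 0 0 0 0; 0.010 -0.048 0 0 0 0 0; 0 0 0 0 0 0 0;0 0 0.03 0 0 0 0;0 0 0.03 0 0 0 0;0 0 0.03 0 0 0 0;0 0 0 0 0 0 0' 20
python3 - <<'E'
from h import *
p,M=wrist(); cv2.imwrite("pics/w2.png",p["image"][:,:,::-1]); s=readout.read_state(); print(s["eef_pos"],s["eef_rot"],s["finger_gap"],s["wrist_force"])
ests(p,["strop","bolt_top","start_top","stop_top"])
p=optics.capture("scene"); cv2.imwrite("pics/s2.png",cv2.resize(p["image"][130:280,190:420,::-1],(800,520)))
E
```

```text
time: 2.02
eef_pos: [557.6, 20.0, 114.4]
eef_rot: [0.003, 0.707, 0.707, 0.003]
wrist_force: [0.5, -0.1, -0.2]
finger_gap: 27.3
[558.88277248  20.01238008 115.65735157] [0.00406469 0.7074307  0.70675825 0.00424987] 23.40005277202681 [-0.31470877  0.35758393 -1.03082676]
strop [(0.86, [673.4, 20.1, 2.9])]
bolt_top [(0.9, [595.2, 17.8, 88.6])]
start_top []
stop_top []
```

View pics/w2.png

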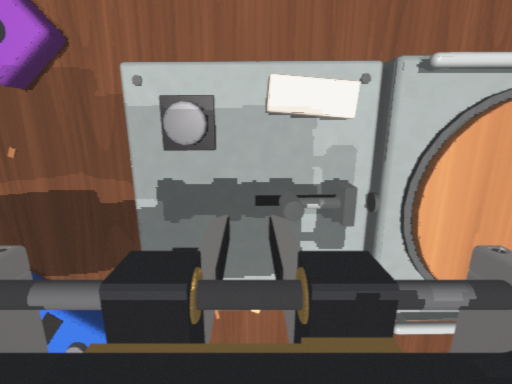

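View pics/s2.png

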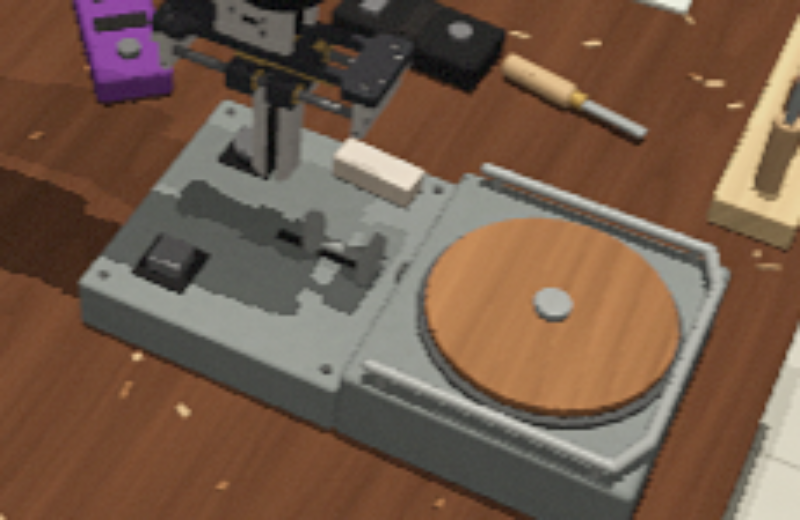

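Knob at (292,208), fingers at (250,230) still closing and clear on its near side.

```bash
python3 -m inch '0 -0.007 0 0 0 0 0;0 0 0 0 0 0 0;0 0 0 0 0 0 0;0 0 0.017 0 0 0 0;0 0 0.017 0 0 0 0;0 0 0.017 0 0 0 0;0 0 0 0 0 0 0' 20
python3 - <<'E'
from h import *
p,M=wrist(); cv2.imwrite("pics/w3.png",p["image"][:,:,::-1]); s=readout.read_state(); print(s["eef_pos"],s["eef_rot"],s["finger_gap"],s["wrist_force"])
ests(p,["bolt_top"])
E
```

```text
time: 3.2
eef_pos: [554.3, 20.6, 67.2]
eef_rot: [0.006, 0.707, 0.707, 0.007]
wrist_force: [0.4, -0.2, 0.8]
finger_gap: 0.6
[554.91027889  20.57310641  67.93839712] [0.00687844 0.70726421 0.70687372 0.00771778] 0.7228939626396621 [-0.23485577  0.06566545 -0.01081416]
bolt_top [(0.95, [596.7, 18.3, 87.7])]
```

View pics/w3.png

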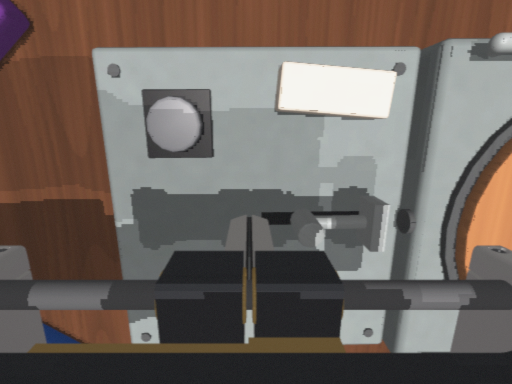

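```bash
python3 -m inch '0 0.007 0.003 0 0 0 0;0 0.008 0 0 0 0 0;0 0.006 0 0 0 0 0;0 0.006 0 0 0 0 0;0 0.006 0 0 0 0 0;0 0.006 0 0 0 0 0'; python3 -m inch '0 0.005 0 0 0 0 0;0 0.005 0 0 0 0 0'
```

```text
time: 4.05
eef_pos: [594.2, 20.8, 67.2]
eef_rot: [0.005, 0.707, 0.707, 0.006]
wrist_force: [-2.1, 0.1, 0.7]
finger_gap: 0.7
time: 4.3
eef_pos: [600.6, 20.8, 66.9]
eef_rot: [0.002, 0.707, 0.707, 0.003]
wrist_force: [-15.4, 0.5, 11.2]
finger_gap: 0.2
```

```bash
python3 -m inch '0 0.004 0 0 0 0 0;0 0.004 0 0 0 0 0'
python3 - <<'E'
from h import *
p,M=wrist(); cv2.imwrite("pics/w4.png",p["image"][:,:,::-1]); s=readout.read_state(); print(s["eef_pos"],s["wrist_force"])
ests(p,["bolt_top","strop"])
E
```

```text
time: 4.55
eef_pos: [600.2, 20.7, 66.0]
eef_rot: [-0.004, 0.707, 0.707, -0.003]
wrist_force: [-10.6, 0.5, 6.7]
finger_gap: 0.6
[600.18959964  20.75360743  65.9894721 ] [-11.29295449   0.44836974   7.86871558]
bolt_top []
strop [(0.86, [670.4, 18.7, 2.2])]
```

View pics/w4.png

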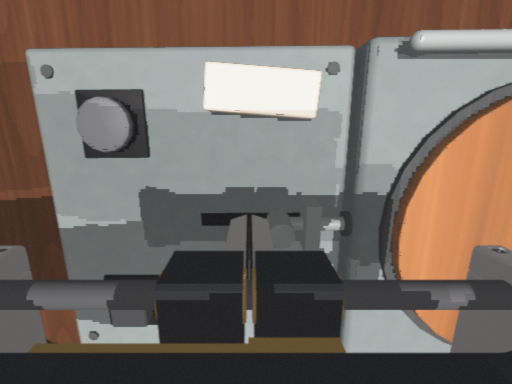

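```bash
python3 -m inch '0 0.007 0 0 0 0 0;0 0.007 0 0 0 0 0;0 0.007 0 0 0 0 0'; python3 -m inch '0 -0.020 0 0 0 0 0;0 -0.020 0 0 0 0 0;0 0 -0.04 0 0 0 0;0 0 -0.05 0 0 0 0;0 0 -0.06 0 0 0 0;0 0 0 0 0 0 0'
python3 - <<'E'
from h import *
p,M=wrist(); cv2.imwrite("pics/w5.png",p["image"][:,:,::-1]); s=readout.read_state(); print(s["eef_pos"],s["wrist_force"])
ests(p,["bolt_top","strop","start_top","stop_top"])
C=cloud(p,M)
m=(C[...,2]>78)&(C[...,2]<90)&(C[...,0]<650)&(C[...,0]>560)&(abs(C[...,1]-20)<25)&(p["depth"]>0)
v,u=np.nonzero(m);print(m.sum(),u.mean(),v.mean(),C[m].mean(0),C[m].min(0),C[m].max(0))
E
```

```text
time: 5.08
eef_pos: [599.6, 20.7, 64.0]
eef_rot: [-0.019, 0.707, 0.707, -0.019]
wrist_force: [-15.7, 1.0, 13.8]
finger_gap: 0.3
time: 5.82
eef_pos: [576.7, 20.2, 222.2]
eef_rot: [-0.012, 0.707, 0.707, -0.012]
wrist_force: [0.2, -0.3, -0.2]
finger_gap: 0.3
[574.58259826  20.17436734 219.66145825] [-0.57532102 -0.237922   -0.62171853]
bolt_top [(0.8, [621.9, 19.8, 86.6])]
strop []
start_top [(0.79, [507.3, 93.3, 64.7]), (0.46, [606.8, 110.9, 52.1])]
stop_top [(0.66, [503.6, -47.0, 69.2])]
176 289.54545454545456 182.45454545454547 [619.58124232  21.61935434  83.09058298] [611.01036016  13.39518436  79.18555537] [628.59978152  30.07490326  85.00758661]
```

View pics/w5.png

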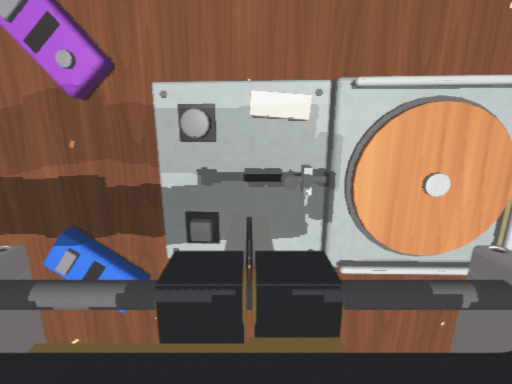

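Run:
```python
from h import *
p=optics.capture("scene"); im=p["image"][:,:,::-1]
a=cv2.resize(cv2.imread("pics/scene0.png"),(512,384),interpolation=cv2.INTER_AREA)
f=lambda i: cv2.resize(i[170:230,240:320],(400,300),interpolation=cv2.INTER_CUBIC)
cv2.imwrite("pics/cmp.png",np.hstack([f(a),f(im)]))
ests(p,["bolt_top"])
q=p["orientation"];M=np.eye(4);M[:3,:3]=R.from_quat([q[1],q[2],q[3],q[0]]).as_matrix();M[:3,3]=p["position"]
K=p["intrinsics"]
for x in (594,620,622):
    c=M[:3,:3].T@(np.array([x,21,84])-M[:3,3]); print(x,K[0,2]-K[0,0]*c[0]/c[2],K[1,2]+K[1,1]*c[1]/c[2])
```

```text
bolt_top [(0.59, [619.7, 24.5, 84.4])]
594 280.3943493873294 192.39889311999613
620 289.1773503759593 195.90437537284708
622 289.85789320736114 196.17599447215864
```

View pics/cmp.png

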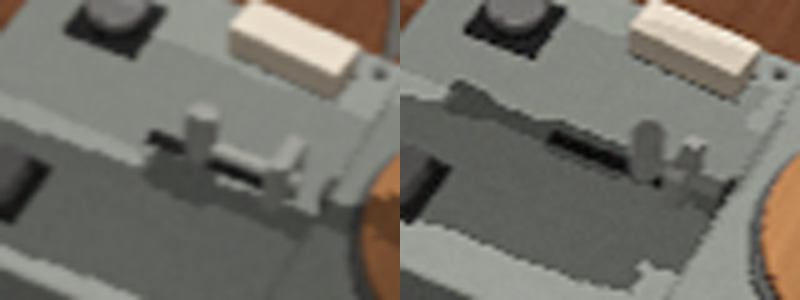

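Picture shows the knob moved about 9.4 px (~28 mm), to (650,150) in the right half. That's plausible for fully home, but the tool tilted as I pushed. I'll level it and push once more to be sure.

Run:
```python
from h import *
s=readout.read_state();q=s["eef_rot"];c=R.from_quat([q[1],q[2],q[3],q[0]]);g=R.from_quat([.70711,.70711,0,0])
print(s["eef_pos"],np.degrees((c.inv()*g).as_rotvec()))
```

```text
[570.42449112  20.14841146 215.4149548 ] [-2.83226033  0.05435485 -0.01569411]
```

```bash
python3 -m inch '0 0 0.04 -2.8 0 0 0;0 0.01 0.05 0 0 0 0;0 0 0.05 0 0 0 0;0 0 0.008 0 0 0 0;0 0.008 0 0 0 0 0;0 0.008 0 0 0 0 0' ; python3 -m inch '0 0.008 0 -1 0 0 0;0 0.008 0 -1 0 0 0;0 0.008 0 -1 0 0 0'; python3 -m inch '0 0.008 0 -1 0 0 0;0 0.008 0 -1 0 0 0'
```

```text
time: 6.92
eef_pos: [597.1, 20.1, 63.6]
eef_rot: [0.001, 0.707, 0.707, 0.001]
wrist_force: [-0.1, -0.1, -0.4]
finger_gap: 0.5
time: 7.3
eef_pos: [600.6, 20.1, 63.8]
eef_rot: [0.006, 0.707, 0.707, 0.004]
wrist_force: [-15.1, 0.4, 7.6]
finger_gap: 0.3
time: 7.55
eef_pos: [600.6, 20.0, 63.7]
eef_rot: [0.007, 0.707, 0.707, 0.006]
wrist_force: [-15.6, 0.2, 6.4]
finger_gap: 0.5
```

```bash
python3 -m inch '0 -0.02 0 0 0 0 0;0 -0.02 0 0 0 0 0;0 0 -0.05 0 0 0 0;0 0 -0.05 0 0 0 0;0 0 -0.05 0 0 0 0;0.06 -0.01 0 0 0 0 0;0.06 -0.01 0 0 0 0 0;0.06 -0.01 0 0 0 0 0;0.06 -0.01 0 0 0 0 0;0.02 0 0 0 0 0 0;0 0 0 0 0 0 0'
python3 - <<'E'
from h import *
p,M=wrist(); cv2.imwrite("pics/w6.png",p["image"][:,:,::-1]); s=readout.read_state();q=s["eef_rot"];c=R.from_quat([q[1],q[2],q[3],q[0]]);g=R.from_quat([.70711,.70711,0,0])
print(s["eef_pos"],np.degrees((c.inv()*g).as_rotvec()),s["wrist_force"])
ests(p,["pendant","longkey_top","roundkey_top"])
C=cloud(p,M)
for d in masks_of(p,"longkey_top")[:1]+masks_of(p,"pendant")[:2]:
    m=d["mask"]; v,u=np.nonzero(m);print(d["p"],m.sum(),u.mean(),v.mean(),np.median(C[m],0))
m=(abs(C[...,2]-37.5)<2.5)&(p["depth"]>0)&(abs(C[...,1]-340)<45)&(abs(C[...,0]-545)<90)
cv2.imwrite("pics/m6.png",m*255)
n,l,st,ce=cv2.connectedComponentsWithStats(m.astype(np.uint8))
for i in range(1,n):
    if st[i,4]>40: print(st[i],C[l==i].mean(0),C[l==i].min(0),C[l==i].max(0))
E
```

```text
time: 8.93
eef_pos: [529.6, 288.9, 236.9]
eef_rot: [0.018, 0.709, 0.705, 0.024]
wrist_force: [0.6, -0.6, 0.9]
finger_gap: 0.7
[529.74851747 287.79338555 236.89760625] [ 3.37871139 -0.4908211  -0.42823848] [ 0.36169458 -0.08219592  0.50364209]
pendant [(0.9, [311.3, 199.3, 0.2])]
longkey_top [(0.74, [505.5, 342.3, 34.9]), (0.73, [281.4, 230.6, 34.9])]
roundkey_top [(0.64, [583.1, 334.5, 38.2]), (0.44, [340.1, 166.6, 40.0])]
0.93 467 221.40685224839402 137.64882226980728 [503.57022232 340.59113153  36.85110964]
0.64 5328 250.31475225225225 138.18993993993993 [542.90809991 339.85874763  29.31735457]
0.62 5254 94.0428245146555 231.1395127521888 [312.90746645 207.47777922  29.25300572]
[215 122  14  32 402] [503.33747737 341.66980661  37.01965333] [494.18183696 320.1018481   35.0597799 ] [512.99978168 361.61377075  39.07883287]
[274 134  16  16 189] [586.63455982 335.12186002  37.09826314] [575.87044499 324.66270344  35.09259506] [596.91956992 345.2449272   39.00819397][ WARN:0@1.933] global loadsave.cpp:1063 imwrite_ Unsupported depth image for selected encoder is fallbacked to CV_8U.
```

View pics/w6.png

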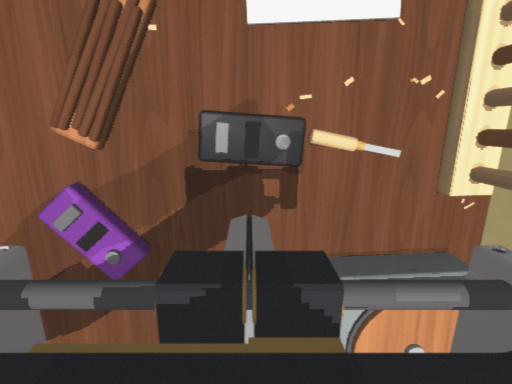

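Black pendant's bar key at (222,138), round key at (283,142). Now I'll level the tool, move over the bar key and go down to z≈65.

```bash
python3 -m inch '0.027 -0.013 0 3.4 -0.5 4 0;0.027 -0.013 0 0 0 0 0;0 0 0.045 0 0 0 0;0 0 0.045 0 0 0 0;0 0 0.045 0 0 0 0;0 0 0.03 0 0 0 0;0 0 0 0 0 0 0'
python3 - <<'E'
from h import *
p,M=wrist(); cv2.imwrite("pics/w7.png",p["image"][:,:,::-1]); s=readout.read_state();q=s["eef_rot"];c=R.from_quat([q[1],q[2],q[3],q[0]]);g=R.from_rotvec([0,0,np.radians(-4.5)])*R.from_quat([.70711,.70711,0,0])
print(s["eef_pos"],np.degrees((c.inv()*g).as_rotvec()),s["wrist_force"])
print("shift",c.inv().apply(np.array([503.5,341.5,38])-s["eef_pos"]))
ests(p,["longkey_top","roundkey_top"])
E
```

```text
time: 10.1
eef_pos: [511.1, 333.2, 67.2]
eef_rot: [0.0, 0.741, 0.672, -0.0]
wrist_force: [0.5, 0.4, 0.1]
finger_gap: 0.6
[512.20330549 333.81547645  68.58493987] [ 0.09669654 -0.04498384 -1.14156212] [-0.12415917 -0.49967817  0.1174663 ]
shift [ 6.76720443 -9.46794141 30.57451561]
longkey_top [(0.67, [503.5, 345.9, 35.6])]
roundkey_top []
```

View pics/w7.png

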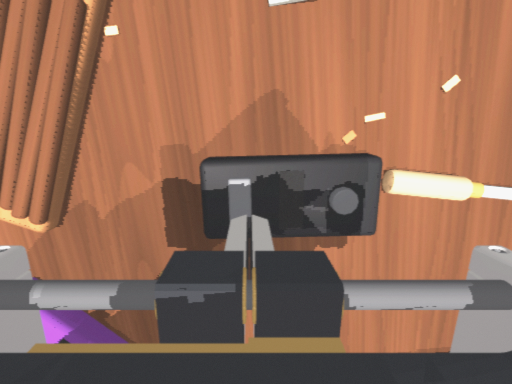

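```bash
python3 -m inch '0.007 -0.0095 0.005 0 0 -1 0;0 0 0.008 0 0 0 0;0 0 0.008 0 0 0 0;0 0 0 0 0 0 0'
python3 - <<'E'
from h import *
s=readout.read_state();q=s["eef_rot"];c=R.from_quat([q[1],q[2],q[3],q[0]])
print(s["eef_pos"],s["wrist_force"]);print("shift",c.inv().apply(np.array([503.5,341.5,38])-s["eef_pos"]))
E
```

```text
time: 10.75
eef_pos: [505.7, 345.8, 51.7]
eef_rot: [0.001, 0.734, 0.679, 0.006]
wrist_force: [0.0, 0.2, -0.2]
finger_gap: 0.5
[505.70447892 345.79109582  51.66092649] [ 0.01005531  0.23488634 -0.15417756]
shift [-4.56031468 -1.98586895 13.6071304 ]
```

```bash
python3 -m inch '-0.0045 -0.002 0.004 0 0 0 0;0 0 0.004 0 0 0 0;0 0 0 0 0 0 0'
python3 - <<'E'
from h import *
s=readout.read_state();q=s["eef_rot"];c=R.from_quat([q[1],q[2],q[3],q[0]])
print(s["eef_pos"],s["wrist_force"]);print("shift",c.inv().apply(np.array([503.5,341.5,38])-s["eef_pos"]))
E
```

```text
time: 11.12
eef_pos: [503.5, 340.7, 43.0]
eef_rot: [0.001, 0.734, 0.679, 0.006]
wrist_force: [-0.1, 0.2, 0.6]
finger_gap: 0.1
[503.5384585  340.66899295  42.97438686] [-0.12671463  0.21710263  0.62717304]
shift [ 0.78761712 -0.14963912  4.97934171]
```

```bash
python3 -m inch '0 0 0.004 0 0 0 0;0 0 0.003 0 0 0 0;0 0 0.003 0 0 0 0'; python3 -m inch '0 0 0.003 0 0 0 0;0 0 0.003 0 0 0 0';  python3 -m inch '0 0 0.003 0 0 0 0;0 0 0.003 0 0 0 0'
```

```text
time: 11.5
eef_pos: [503.9, 340.8, 32.9]
eef_rot: [0.001, 0.734, 0.679, 0.006]
wrist_force: [-0.2, 0.1, 1.8]
finger_gap: 0.1
time: 11.75
eef_pos: [503.9, 340.9, 32.0]
eef_rot: [0.001, 0.735, 0.678, 0.006]
wrist_force: [-7.5, -5.1, 31.1]
finger_gap: 0.6
time: 12.0
eef_pos: [503.9, 340.9, 32.0]
eef_rot: [0.001, 0.735, 0.678, 0.007]
wrist_force: [-6.5, -3.8, 25.4]
finger_gap: 0.3
```

Key bottomed at z=32.0. I'll retract and check.

```bash
python3 -m inch '0 0 -0.02 0 0 0 0;0 0 -0.05 0 0 0 0;0 0 -0.06 0 0 0 0;0 0 -0.06 0 0 0 0;-0.055 0 0 0 0 -3 0;0 0 0 0 0 0 0'
python3 - <<'E'
from h import *
p,M=wrist(); cv2.imwrite("pics/w8.png",p["image"][:,:,::-1]); s=readout.read_state()
print(s["eef_pos"],s["wrist_force"]); ests(p,["longkey_top","roundkey_top","pendant"])
C=cloud(p,M)
for (x,y) in [(503.5,341.5),(586.6,335.1),(545,338),(525,340)]:
    m=(np.hypot(C[...,0]-x,C[...,1]-y)<6)&(p["depth"]>0); print(x,m.sum(),np.median(C[m][:,2]))
E
```

```text
time: 12.75
eef_pos: [498.6, 284.0, 227.8]
eef_rot: [0.002, 0.716, 0.698, 0.008]
wrist_force: [1.0, -0.2, 0.1]
finger_gap: 0.3
[498.76288341 287.99095026 228.27773669] [0.31262299 1.21602424 0.26558094]
longkey_top [(0.6, [279.8, 231.0, 38.6]), (0.56, [504.5, 341.1, 29.1]), (0.44, [347.3, 437.2, 1.2])]
roundkey_top [(0.7, [339.0, 168.5, 37.9]), (0.65, [586.3, 333.0, 40.4])]
pendant [(0.98, [546.2, 338.7, -6.0]), (0.58, [313.0, 201.3, 2.2]), (0.55, [702.2, 323.6, 2.6])]
503.5 64 31.238282055634613
586.6 64 37.29944290526072
545 60 30.056782154357336
525 63 29.392944204255514
```

View pics/w8.png

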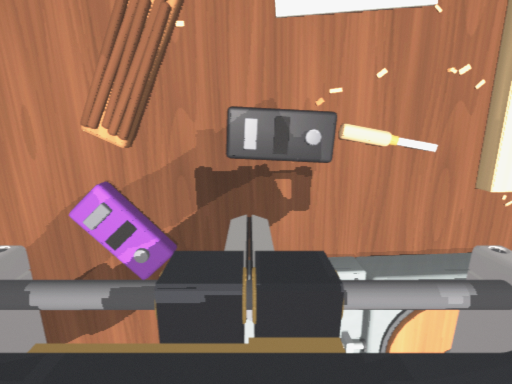

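Long key measures about 31 mm high (fully down is 32), round key 37 mm (still up), and the pendant hasn't moved. Next, the start button.

```bash
python3 -m inch '-0.05 0 0 0 0 0 0;-0.05 0 0 0 0 0 0;-0.05 0 0 0 0 0 0;-0.04 0 0 0 0 -1.5 0;0 0 0 0 0 0 0'
python3 - <<'E'
from h import *
p,M=wrist(); cv2.imwrite("pics/w9.png",p["image"][:,:,::-1]); s=readout.read_state();q=s["eef_rot"];c=R.from_quat([q[1],q[2],q[3],q[0]]);g=R.from_quat([.70711,.70711,0,0])
print(s["eef_pos"],np.degrees((c.inv()*g).as_rotvec()),s["wrist_force"])
print("shift",c.inv().apply(np.array([506,90.2,66])-s["eef_pos"]))
E
```

```text
time: 13.58
eef_pos: [494.3, 101.4, 220.1]
eef_rot: [-0.002, 0.7, 0.714, 0.007]
wrist_force: [-0.1, 0.7, -0.3]
finger_gap: 0.2
[494.35643679 103.71121457 220.12817316] [ 0.48006758 -0.81927847  1.24369703] [ 0.14949685 -0.25293803  0.35523772]
shift [-15.94966492  10.03281428 154.00834416]
```

View pics/w9.png

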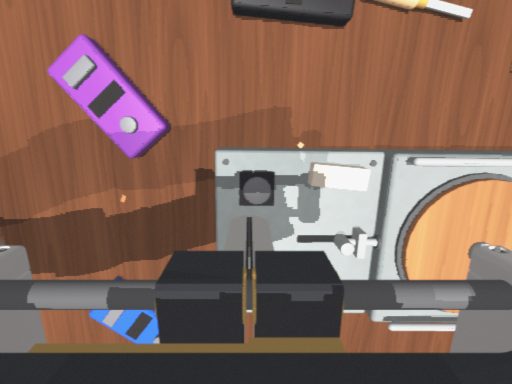

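```bash
python3 -m inch '-0.015 0.010 0 0.5 -0.8 1.2 0;0 0 0.04 0 0 0 0;0 0 0.04 0 0 0 0;0 0 0.04 0 0 0 0;0 0 0 0 0 0 0'
python3 - <<'E'
from h import *
p,M=wrist(); cv2.imwrite("pics/w10.png",p["image"][:,:,::-1]); s=readout.read_state();q=s["eef_rot"];c=R.from_quat([q[1],q[2],q[3],q[0]])
print(s["eef_pos"],s["wrist_force"])
print("shift",c.inv().apply(np.array([506,90.2,66])-s["eef_pos"]))
ests(p,["start_top"])
E
```

```text
time: 14.25
eef_pos: [511.0, 94.8, 96.3]
eef_rot: [0.001, 0.704, 0.71, 0.001]
wrist_force: [0.5, 0.1, 0.6]
finger_gap: 0.1
[512.56360442  95.17286913  97.93705434] [ 0.7648249  -0.24777867 -0.1411356 ]
shift [-4.9737258  -6.82745182 31.88155773]
start_top [(0.56, [507.1, 91.4, 65.4])]
```

View pics/w10.png

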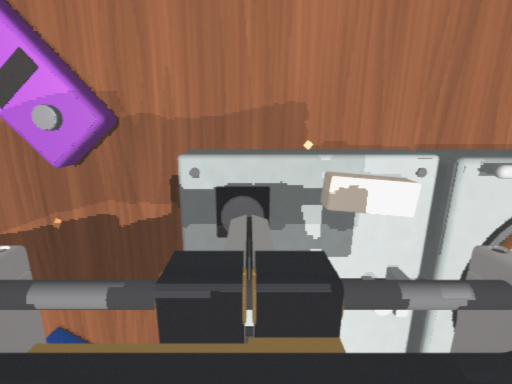

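```bash
python3 -m inch '-0.004 -0.0055 0.008 0 0 0 0;0 0 0.008 0 0 0 0;0 0 0 0 0 0 0'
python3 - <<'E'
from h import *
s=readout.read_state();q=s["eef_rot"];c=R.from_quat([q[1],q[2],q[3],q[0]])
print(s["eef_pos"],s["wrist_force"])
print("shift",c.inv().apply(np.array([506,90.2,66])-s["eef_pos"]))
E
```

```text
time: 14.72
eef_pos: [510.5, 91.6, 85.5]
eef_rot: [0.004, 0.704, 0.71, 0.007]
wrist_force: [-0.3, 0.3, 0.5]
finger_gap: 0.6
[510.53385134  91.58936721  85.50410502] [-0.32430488  0.31165583  0.4749144 ]
shift [-1.41995985 -4.8556478  19.42428017]
```

```bash
python3 -m inch '-0.001 -0.004 0.007 0 0 0 0;0 0 0.006 0 0 0 0;0 0 0 0 0 0 0'; python3 -m inch '0 0 0.004 0 0 0 0;0 0 0.003 0 0 0 0;0 0 0.003 0 0 0 0;0 0 0.003 0 0 0 0';python3 -m inch '0 0 0.003 0 0 0 0;0 0 0.003 0 0 0 0'
```

```text
time: 15.1
eef_pos: [506.8, 90.6, 72.1]
eef_rot: [0.005, 0.704, 0.71, 0.007]
wrist_force: [0.4, 0.3, -0.2]
finger_gap: 0.3
time: 15.6
eef_pos: [507.1, 90.6, 58.8]
eef_rot: [0.005, 0.704, 0.71, 0.007]
wrist_force: [-3.6, -0.9, 22.2]
finger_gap: 0.4
time: 15.85
eef_pos: [507.3, 90.6, 58.3]
eef_rot: [0.005, 0.705, 0.709, 0.008]
wrist_force: [-9.0, -1.1, 39.9]
finger_gap: 0.4
```

Bottomed at about 58.5 mm, a 7 mm press. Lift away and check everything.

```bash
python3 -m inch '0 0 -0.015 0 0 0 0;0 0 -0.04 0 0 0 0;0 0 -0.05 0 0 0 0;0 0 -0.06 0 0 0 0;0 0 0 0 0 0 0;0 0 0 0 0 0 0'
python3 - <<'E'
from h import *
p,M=wrist(); cv2.imwrite("pics/w11.png",p["image"][:,:,::-1]); s=readout.read_state()
print(s["eef_pos"],s["wrist_force"],s["time"]); ests(p,["start_top","stop_top","bolt_top"])
C=cloud(p,M)
for (x,y) in [(506,90),(507,-49)]:
    m=(np.hypot(C[...,0]-x,C[...,1]-y)<8)&(p["depth"]>0)&(C[...,2]<90); print(x,m.sum(),np.median(C[m][:,2]) if m.any() else None)
for n in("scene","side"):
    p=optics.capture(n); cv2.imwrite(f"pics/{n}9.png",cv2.resize(p["image"][:,:,::-1],(800,600))); ests(p,["bolt_top","longkey_top","roundkey_top","stop_top","pendant"])
E
```

```text
time: 16.6
eef_pos: [505.1, 90.2, 228.4]
eef_rot: [0.006, 0.705, 0.71, 0.009]
wrist_force: [-0.5, 0.2, 0.1]
finger_gap: 0.7
[505.34083443  90.22337761 228.4477042 ] [0.44496432 0.25638521 0.16829891] 16.65
start_top [(0.65, [507.6, 89.4, 63.7])]
stop_top []
bolt_top [(0.64, [622.1, 20.6, 84.2])]
506 117 65.34126750844689
507 0 None
bolt_top [(0.6, [617.5, 23.7, 86.0])]
longkey_top [(0.55, [288.1, -117.9, 45.4]), (0.51, [283.7, 233.1, 36.0]), (0.39, [503.9, 342.2, 32.8])]
roundkey_top [(0.71, [606.7, 110.8, 44.6]), (0.5, [335.8, 166.5, 37.4]), (0.49, [591.2, 335.3, 35.5])]
stop_top [(0.42, [505.3, -47.9, 62.9])]
pendant [(0.97, [544.5, 336.6, 1.6]), (0.79, [314.4, 199.9, -0.4]), (0.67, [327.1, -139.6, -4.1])]
bolt_top [(0.49, [616.7, 21.2, 82.0])]
longkey_top [(0.42, [291.7, -120.0, 34.0]), (0.41, [501.5, 343.8, 32.4]), (0.38, [282.7, 231.0, 38.2])]
roundkey_top [(0.74, [619.9, 18.7, 83.5]), (0.57, [341.4, 168.6, 37.1]), (0.51, [585.7, 335.0, 41.8])]
stop_top [(0.46, [514.6, -47.1, 67.2])]
pendant [(0.96, [548.3, 338.5, -2.3]), (0.83, [304.3, 201.1, -2.3]), (0.8, [323.8, -137.0, 0.8])]
```

View pics/side9.png

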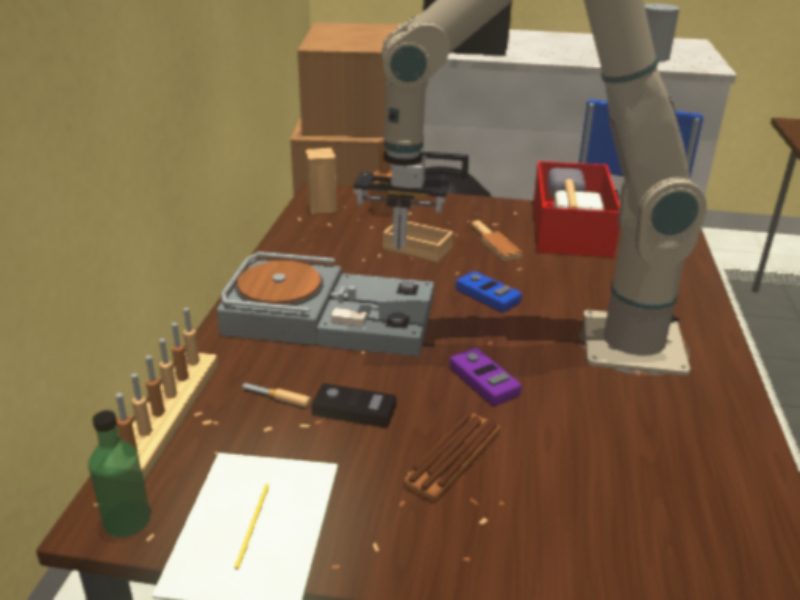

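View pics/w11.png

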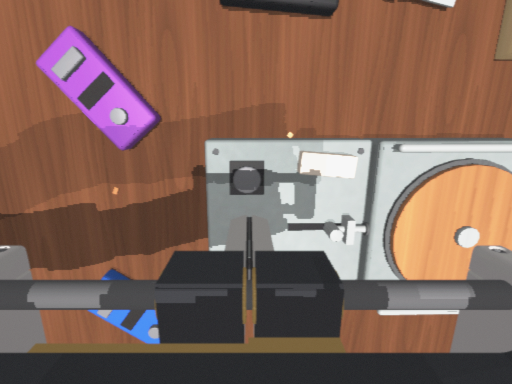

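The pictures show everything in place: pendant at (354,404) as before, start button up again, bolt at its stop, nothing else moved. Handing in.

```bash
python3 -c "
from plant import env; print(env.job_done())"
```

```text
the job is handed in; nothing more can be done
None
```

I did the three steps in the order asked and handed the job in at about 17 s. My last checks suggest all three worked; no verdict was reported.

- **Bolt:** I pushed it home until it stopped hard. Two separate pushes ended at the same spot, with about 15 N against the roughly 3 N of friction. By camera it travelled about 26–28 mm. That fits full travel only if it started 7–8 mm in, so I rely mainly on the stop. I didn't push it again after that.
- **Long bar key (black pendant):** I pressed it until it bottomed at 32.0 mm with about 31 N. Its top then measured about 31 mm, and the networks put it at about 32–33 mm in the final pictures. The round key still stood at about 37 mm, and the pendant had not moved.
- **Start button:** I pressed it until it bottomed at about 58.5 mm, then let it go. It measured 65 mm afterwards, so it is up again. The wrist force on this press reached about 40 N, through the fingertips.

The stop button wasn't touched. Nothing else on the table had visibly moved in the final pictures, and the arm was clear of everything. In the final pictures the networks sometimes labelled other spots, including the bolt knob, as the round key; I ignored those.

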